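# Switch the microscope from top light to base light

## Robot

A 6-joint arm with a two-finger parallel gripper is mounted at the origin on the work surface. World frame = base frame: x ahead of the robot, y to its left, z up, the work surface at z = 0. Lengths are in m, angles in degrees, forces in N, time in s.
With the tool pointing down it reaches from about 0.35 to 0.875 m from the base axis. Payload 4.2 kg.
Tool frame: the origin (TCP) lies between the finger pads; the fingertips stand 17 mm ahead of it and the grasp point (between the pads) lies 2 mm behind it; z points along the fingers, y is the direction in which the jaws open and shut (so a half turn about z gives the same grasp; the last joint's range is limited). The gripper opens to 87 mm and grips with 3 to 60 N. Pads are 19 mm wide; open, the fingers measure 117 mm over their backs; the gripper's body (75 mm by 190 mm) begins 51 mm behind the grasp point.
Start: joints at [-60.413, 22.042, 0.453, 0, -68.411, -14.817], TCP at [0.159, -0.604, 0.24] pointing down, gripper open.
Joint ranges: [-179.83, 179.83], [-69.29, 118.12], [-61.27, 80.66], [-181.25, 117.63], [-171.15, -9.14], [-177.46, 177.46]. Speed limits (degrees/s): [159.86, 159.86, 180, 180, 180, 180].

## Interface

Orientations are given as a 3x3 rotation matrix whose columns are the frame's x, y, z axes.
In Python, from station import r gives the robot as it stands.
- The arm moves only by the shell command python3 -m creep 'ROWS'. ROWS is JSON, a list of rows, each a list of 7 numbers: the opening, from 0 (shut) to 1 (fully open), then the shift along the tool's x, y, z scaled (see below), then the turn, a rotation vector about the tool's x, y, z scaled (see below). A call has 1 to 5 rows; each row is the pose to reach, as a shift and turn from the pose measured when the call began, along the tool's axes at that moment, turning the shorter way round; what a row does not reach only later rows make up. The controller multiplies each number of a shift by 300 mm and each number of a turn by 180 degrees. A row lasts 1/12 s, in which the tool goes at most 41.7 mm and 7.16 degrees, less where a joint would pass 70% of its speed; a pose out of reach is approached as far as the arm can. A call with a number of a shift or a turn outside -1 to 1 is refused whole. A call with a gripper value outside its range is refused whole. The fingers move at their own pace and stop on an object; the grip force is fixed at half the most. Time passes only in rows, so rows that repeat a pose let the fingers close. It gives the time, the measured TCP pose, the force and the opening at its end, in the units of the state.
- r.sense(): the state, without advancing time (a new reading comes with each control period).
- r.capture(name): name is "scene" or "side" or "wrist"; returns the picture (480x640x3 uint8, blue, green, red); there is no depth.
- r.camera_model(name): a dict with "mtx" (3x3 intrinsics, pixels), "R" (3x3) and "t" (3): a world point X has camera coordinates R X + t; the wrist camera has in their place "mount" (4x4, takes a point from camera to tool coordinates, whose origin is the TCP and whose axes are the flange's). Camera axes: x right, y down, z forward; pixel columns grow to the right and rows downward; lengths in m; the calibration is good to about 2 mm. A picture is of the moment at which its call begins: read the wrist's pose just before it. camera_model takes no time and is no camera call.
- r.finish_job(): hands the job in, once; it reports no verdict.
Trained networks look in the newest picture that a camera, given by its name, has taken for a name from the list of things; names that differ only in an ending like _2 or _b are one class to them, and where a whole thing is asked for, a point or a joint stands for the part that bears it (a point fixed in the world has none). Each returns a list of dicts, best first, with "score" (0 to 1); they miss things now and then, are a little off and sometimes report something else, mostly with a low value. They report only what shows in the picture. A call takes as long as a camera call. They do not tell look-alikes from the thing itself.
- r.recognise(camera, target): "rect" ([left, top, right, bottom] as shares, 0 to 1, of the picture: columns of its width, rows of its height, round what is visible of it).
- r.outline_of(camera, target): "pixels" (480x640 bool, what is visible of it) and "rect" ([left, top, right, bottom] as shares, 0 to 1, of the picture: columns of its width, rows of its height, round what is visible of it).
The state is a dict: "time_s": time; "joints": joint angles; "joint_velocities": joint speeds; "effort": joint torques, N m; "tcp_pos": TCP position; "ee_rot": TCP orientation; "wrist_force": force on the tool from outside, world axes, zero at the start; "moment": the same for the moment, N m; "gripper_width": opening from 0.0 (shut) to 1.0 (fully open).
Only numpy, scipy, OpenCV 4.12 (cv2) and the standard library are available. Lean on these libraries where they do the work, as an engineer would, in place of code of your own. Each camera call takes 0.05 s, during which the arm holds its last target.

## Task

Change the microscope from top light to base light and store the setting, pressing with the closed fingertips only: first press the raised end of the white rocker fully down, then the raised end of the blue rocker fully down, and last press the green round key all the way down and let it come up. Do not press the red key, do not lift the switch pods, tip them or push them out of place, and leave the other things on the bench where they stand.

Things in the scene. Friction and masses are not known exactly. Their poses are not given: they have to be found in the camera images.
- white_pod: mid-grey switch pod 86 x 50 mm (its x, y), housing 26 mm high, about 0.45 kg, loose on a 3 mm dark mat on the table. Origin: centre of underside. Its -x end is the near end (towards the robot, yaw within 32 degrees), z up. Carries the white rocker, 24 mm wide, 32 mm to either side of its pivot along x; pivot line above the origin, 36 mm up. Top-light switch; starts with its near half raised.
- white_rocker (a joint): white rocker angle, rad: 0 = off, near half down; 0.4 = on, far half down; starts near 0.4 (near half raised). V-shaped: the down half lies level, top 36 mm above the pod's underside; the other half rises outward at 0.4 rad, its end 12.5 mm higher. Press it straight down some 22 mm out from the pivot until level; takes 3 to 4 N and stays where left
- blue_pod: mid-grey switch pod 86 x 50 mm (its x, y), housing 26 mm high, about 0.45 kg, loose on a 3 mm dark mat on the table. Origin: centre of underside. Its -x end is the near end (towards the robot, yaw within 32 degrees), z up. Carries the blue rocker, 24 mm wide, 32 mm to either side of its pivot along x; pivot line above the origin, 36 mm up. Base-light switch; starts with its far half raised.
- blue_rocker (a joint): blue rocker angle, rad: 0 = off, near half down; 0.4 = on, far half down; starts near 0 (far half raised). V-shaped: the down half lies level, top 36 mm above the pod's underside; the other half rises outward at 0.4 rad, its end 12.5 mm higher. Press it straight down some 22 mm out from the pivot until level; takes 3 to 4 N and stays where left
- green_pod: mid-grey switch pod 86 x 50 mm (its x, y), housing 26 mm high, about 0.45 kg, loose on a 3 mm dark mat on the table. Origin: centre of underside. Its -x end is the near end (towards the robot, yaw within 32 degrees), z up. Centred on it: round green push key, 28 mm across, in a black collar 44 mm across, collar top 38 mm above the pod's underside. Store key.
- green_key_top (a point): centre of the top face of the green key; moves down with the key (48 mm above the pod's underside when up)
- green_key (a joint): travel of the green key, m: 0 = up, 0.006 = fully down; springs back, fully down takes 5 N
- red_pod: mid-grey switch pod 86 x 50 mm (its x, y), housing 26 mm high, about 0.45 kg, loose on a 3 mm dark mat on the table. Origin: centre of underside. Its -x end is the near end (towards the robot, yaw within 32 degrees), z up. Centred on it: round red push key, 28 mm across, in a black collar 44 mm across, collar top 38 mm above the pod's underside. Clear key, not to be pressed.
- red_key (a joint): travel of the red key, m: 0 = up, 0.006 = fully down; same make as the green key
- vial: small amber vial with black cap, 24 mm across, 45 mm tall, standing in front of the pods; leave alone. Origin: centre of its underside
- dish: flat round clear-blue dish, 64 mm across, with a straw-coloured sample block, 27 mm tall in all; leave alone. Origin: centre of its underside
- beaker: white ceramic cup, 52 mm across, 55 mm tall; leave alone. Origin: centre of its underside
- jar: sample jar with white cap, 56 mm across, 65 mm tall, behind the pods; leave alone. Origin: centre of its underside
- tweezers: steel tweezers lying flat, 110 mm long, 6 mm high, behind the pods; leave alone. Origin: centre of its underside
- slide_box: cream slide box with a paper label on top 60 x 85 x 32 mm, behind the pods; leave alone. Origin: centre of its underside
Things that resemble listed ones, but are neither listed nor needed, are in the scene too. Leave any orange look-alike of the blue_pod alone. What is shaped like the white_pod but purple or yellow is not meant.

How it is judged:
By the outcome, as a careful person would: the job done as asked, in the order asked, and still so for the second after the job is handed in, with the robot touching nothing.
It also fails if it takes over 45 s, if anything falls off the work surface, if the arm or the gripper's body presses on something with over 40 N, if the wrist force passes 120 N, or if a joint passes its speed limit or range.

## Working session

There is one attempt and no reset: what is moved stays moved. The work goes in short steps, Python scripts to look and compute and a shell command to move; the robot and the scene stay as the last step left them, time stands still between calls to the robot, and variables do not carry over. Pictures are saved under pics/ and viewed, and the job is handed in when it is done.

```bash
mkdir -p pics; ls; python3 - <<'E'
from station import r
import cv2
s=r.sense(); print(s)
for n in ("scene","side","wrist"):
    cv2.imwrite(f"pics/{n}0.png", r.capture(n))
    print(n, r.camera_model(n))
E
```

```text
pics
{'time_s': 0.0, 'joints': array([-6.04114116e+01,  2.20904762e+01,  3.79491725e-01, -3.15504736e-02,
       -6.84097541e+01, -1.48152993e+01]), 'joint_velocities': array([ 0.0803329 ,  0.02282352,  0.02514791,  0.03548621,  0.00081137,
       -0.03474684]), 'effort': array([-3.28072792e-04, -3.90661061e+01,  1.87402904e+01,  4.21990603e+00,
        1.10300398e-02, -1.86458001e-04]), 'tcp_pos': array([ 0.15924508, -0.60378519,  0.23845396]), 'ee_rot': array([[-9.66994143e-01, -2.54797907e-01, -5.95231752e-04],
       [-2.54798598e-01,  9.66991896e-01,  2.08525661e-03],
       [ 4.42652611e-05,  2.16809514e-03, -9.99997649e-01]]), 'wrist_force': array([ 0.21783494,  0.00856855, -0.14681447]), 'moment': array([-0.01252094,  0.02675889,  0.03918328]), 'gripper_width': 0.9982434698237311}
scene {'mtx': array([[569.45473612,   0.        , 315.28249422],
       [  0.        , 569.45473612, 231.17861244],
       [  0.        ,   0.        ,   1.        ]]), 'R': array([[-0.02759605,  0.99955369,  0.0114403 ],
       [ 0.73970913,  0.02811736, -0.67233906],
       [-0.67236066, -0.010091
[... 261 characters left out ...]
78  , -0.62871803,  0.009279  ],
       [-0.34929812,  0.41963589, -0.83779266],
       [ 0.52284155, -0.65469027, -0.54590966]]), 't': array([0.44586545, 0.22612559, 0.64069961])}
wrist {'mtx': array([[404.92043675,   0.        , 317.69465295],
       [  0.        , 404.92043675, 241.73071432],
       [  0.        ,   0.        ,   1.        ]]), 'mount': array([[-1.06672256e-03, -9.61833890e-01, -2.73631926e-01,
         7.46156004e-02],
       [ 9.99999414e-01, -1.07613399e-03, -1.15702114e-04,
        -9.67225834e-04],
       [-1.83178402e-04, -2.73631889e-01,  9.61834474e-01,
        -1.45893479e-01],
       [ 0.00000000e+00,  0.00000000e+00,  0.00000000e+00,
         1.00000000e+00]])}
```

View pics/scene0.png

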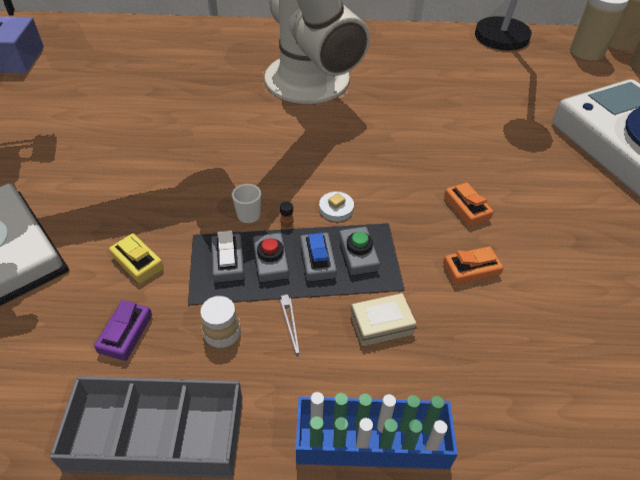

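View pics/side0.png

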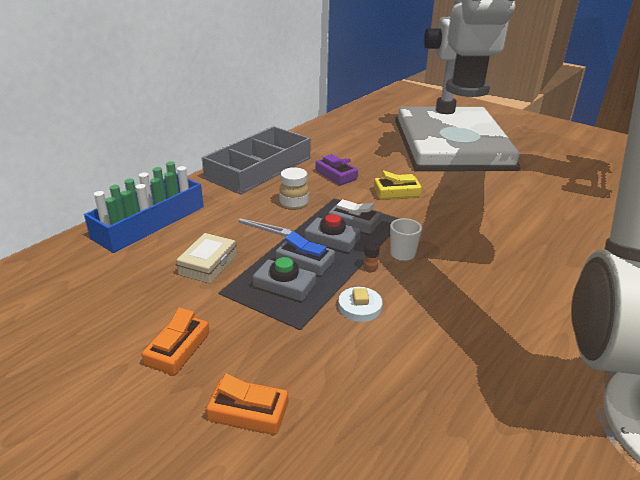

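The scene picture shows four grey pods on the mat: white rocker (228,255), red key (270,250), blue rocker (318,255) and green key (360,243). The orange (468,203)/(473,265), yellow (136,257) and purple (123,329) pods lie off the mat and are look-alikes. Next I'll confirm this in a crop and get the network outlines.

```bash
cat > h.py <<'E'
from station import r
import numpy as np, cv2
def ray(n,u,v,s=None):
    m=r.camera_model(n); d=np.linalg.inv(m["mtx"])@np.array([u,v,1.])
    if "R" in m:
        return -m["R"].T@m["t"], m["R"].T@d
    M=m["mount"]; Rt=s["ee_rot"]; p=s["tcp_pos"]
    return p+Rt@M[:3,3], Rt@(M[:3,:3]@d)
def onz(n,u,v,z,s=None):
    o,d=ray(n,u,v,s); return o+d*(z-o[2])/d[2]
def proj(n,X,s=None):
    m=r.camera_model(n); X=np.atleast_2d(X)
    if "R" in m: c=X@m["R"].T+m["t"]
    else:
        M=m["mount"]; T=(X-s["tcp_pos"])@s["ee_rot"]; c=(T-M[:3,3])@M[:3,:3]
    p=c@m["mtx"].T; return p[:,:2]/p[:,2:]
E
python3 - <<'E'
from h import *
im=r.capture("scene")
cv2.imwrite("pics/crop1.png",cv2.resize(im[190:320,180:420],None,fx=3.3,fy=3.3,interpolation=cv2.INTER_CUBIC))
for t in ("white_pod","red_pod","blue_pod","green_pod","white_rocker","blue_rocker","green_key_top","vial","beaker"):
    for d in r.outline_of("scene",t)[:4]:
        b=np.array(d["rect"])*[640,480,640,480]; px=d["pixels"]; v,u=np.nonzero(px)
        print(t,round(d["score"],2),b.round(),u.mean().round(1),v.mean().round(1),len(u))
E
```

```text
white_pod 0.92 [110. 230. 164. 285.] 136.3 258.1 1513
white_pod 0.77 [212. 232. 246. 282.] 227.4 257.1 1450
white_pod 0.56 [ 95. 302. 153. 360.] 123.2 330.5 2024
red_pod 0.86 [253. 233. 291. 282.] 270.6 257.6 1446
red_pod 0.74 [351. 231. 366. 248.] 359.8 239.3 171
red_pod 0.22 [280. 297. 299. 356.] 289.8 320.7 346
blue_pod 0.95 [444. 248. 505. 287.] 472.3 265.4 1601
blue_pod 0.78 [445. 184. 495. 228.] 468.2 204.4 1250
blue_pod 0.6 [300. 234. 339. 281.] 318.0 257.1 1440
green_pod 0.76 [342. 227. 380. 275.] 359.1 251.3 1397
white_rocker 0.91 [122. 237. 150. 264.] 132.7 249.1 435
white_rocker 0.76 [102. 302. 137. 341.] 120.3 322.1 713
white_rocker 0.7 [219. 234. 233. 265.] 226.1 248.3 493
blue_rocker 0.85 [456. 250. 495. 267.] 475.8 257.0 462
blue_rocker 0.6 [311. 237. 330. 262.] 317.2 247.2 382
blue_rocker 0.55 [454. 181. 487. 205.] 470.2 195.3 392
green_key_top 0.69 [352. 230. 374. 250.] 359.9 239.5 230
vial 0.69 [278. 202. 297. 227.] 286.3 214.2 293
beaker 0.69 [232. 184. 259. 223.] 247.0 202.4 939
```

View pics/crop1.png

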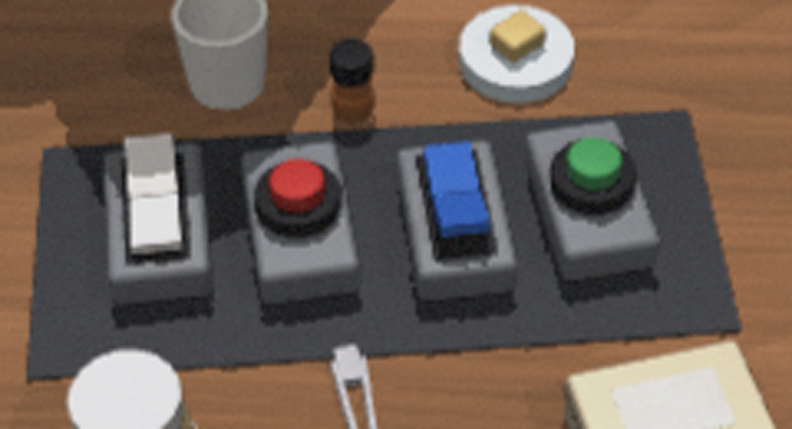

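The crop shows white (crop 155,200; near half raised), red, blue (crop 460,190; far half raised) and green (595,165), all grey bodies on the mat. These fit the description. Next, a coarse fit, then a wrist view.

```bash
python3 - <<'E'
from h import *
for n,u,v in (("white",227.4,257.1),("red",270.6,257.6),("blue",318,257.1),("green",359.1,251.3)):
    print(n,onz("scene",u,v,.022).round(3))
print("gk",onz("scene",359.5,239.5,.051).round(3))
print("mat", [onz("scene",u,v,.003).round(3)[:2] for u,v in ((193,234),(389,224),(404,291),(189,303))])
for n,u,v,z in (("vial",286.3,208,.045),("beaker",247,195,.05),("dish",337,205,.015),("jar",219,312,.065)): print(n,onz("scene",u,v,z).round(3))
s=r.sense()
goal=np.array([0.40,-0.03,0.33])
print("shift tool axes /0.3:", (s["ee_rot"].T@(goal-s["tcp_pos"])/0.3).round(3), s["tcp_pos"])
E
```

```text
white [ 0.568 -0.11   0.022]
red [ 0.567 -0.038  0.022]
blue [0.563 0.041 0.022]
green [0.548 0.11  0.022]
gk [0.547 0.108 0.051]
mat [array([ 0.502, -0.181]), array([0.465, 0.167]), array([0.613, 0.182]), array([ 0.649, -0.162])]
vial [ 0.473 -0.017  0.045]
beaker [ 0.448 -0.088  0.05 ]
dish [0.432 0.073 0.015]
jar [ 0.706 -0.099  0.065]
shift tool axes /0.3: [-1.264  1.647 -0.301] [ 0.15936393 -0.60430965  0.23955666]
```

```bash
python3 - <<'E'
from h import *
print([onz("scene",u,v,.03).round(2)[:2] for u,v in ((10,185),(65,265),(0,300))])
print([onz("side",u,v,.04).round(2)[:2] for u,v in ((400,110),(520,160),(445,110),(420,165))])
s=r.sense()
for goal in ([0.37,-0.3,0.25],[0.53,0,0.25]):
    print("shift tool axes /0.3:", (s["ee_rot"].T@(np.array(goal)-s["tcp_pos"])/0.3).round(3))
E
```

```text
[array([ 0.42, -0.53]), array([ 0.6 , -0.37]), array([ 0.67, -0.44])]
[array([ 0.76, -0.58]), array([ 0.41, -0.49]), array([ 0.67, -0.65]), array([ 0.56, -0.33])]
shift tool axes /0.3: [-0.938  0.802 -0.035]
shift tool axes /0.3: [-1.708  1.633 -0.035]
```

View pics/wrist0.png

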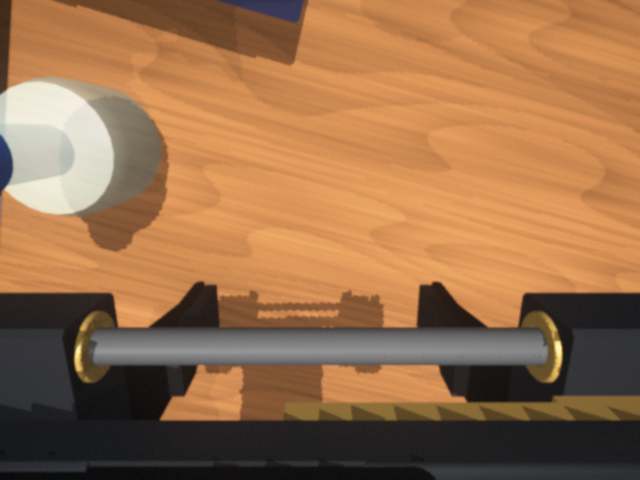

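```bash
python3 -m creep '[[0,-0.81,0.83,0,0,0,0.08],[0,-0.81,0.83,0,0,0,0.08],[0,-0.81,0.83,0,0,0,0.08],[0,-0.81,0.83,0,0,0,0.08],[0,-0.81,0.83,0,0,0,0.08]]'; python3 - <<'E'
from h import *
s=r.sense()
for goal in ([0.33,-0.3,0.25],[0.62,0,0.25]):
    print("shift tool axes /0.3:", (s["ee_rot"].T@(np.array(goal)-s["tcp_pos"])/0.3).round(3))
E
```

```text
time_s: 1.07
tcp_pos: [0.2612, -0.4238, 0.2397]
ee_rot: [[-1.0, -0.006, 0.0], [-0.006, 1.0, -0.0], [-0.0, -0.0, -1.0]]
wrist_force: [1.2, -0.7, 0.7]
gripper_width: 0.711
shift tool axes /0.3: [-0.232  0.411 -0.035]
shift tool axes /0.3: [-1.204  1.406 -0.035]
```

```bash
python3 -m creep '[[0,-0.2,0.41,0,0,0,0],[0,-0.2,0.41,0,0,0,0],[0,-0.25,0.45,0,0,0,0],[0,-0.6,0.9,0,0,0,0],[0,-0.6,0.9,0,0,0,0]]';python3 -m creep '[[0,-0.9,0.95,0,0,0,0],[0,-0.9,0.95,0,0,0,0],[0,-0.9,0.95,0,0,0,0],[0,-0.9,0.95,0,0,0,0],[0,-0.9,0.95,0,0,0,0]]'; python3 - <<'E'
from h import *
s=r.sense()
for goal in ([0.62,0,0.25],):
    print("shift tool axes /0.3:", (s["ee_rot"].T@(np.array(goal)-s["tcp_pos"])/0.3).round(3))
E
```

```text
time_s: 1.48
tcp_pos: [0.3692, -0.2462, 0.2403]
ee_rot: [[-1.0, -0.006, 0.002], [-0.006, 1.0, -0.001], [-0.002, -0.001, -1.0]]
wrist_force: [1.7, -0.9, 0.2]
gripper_width: 0.329
time_s: 1.9
tcp_pos: [0.5118, -0.0938, 0.2406]
ee_rot: [[-1.0, -0.007, 0.003], [-0.007, 1.0, -0.001], [-0.003, -0.001, -1.0]]
wrist_force: [0.8, -0.9, -0.8]
gripper_width: 0.017
shift tool axes /0.3: [-0.363  0.31  -0.03 ]
```

```bash
python3 -m creep '[[0,-0.36,0.31,-0.03,0,0,0],[0,-0.36,0.31,-0.03,0,0,0],[0,-0.36,0.31,-0.03,0,0,0],[0,-0.36,0.31,-0.03,0,0,0],[0,-0.36,0.31,-0.03,0,0,0]]'; python3 - <<'E'
from h import *
import pickle
s=r.sense(); im=r.capture("wrist"); cv2.imwrite("pics/w1.png",im); pickle.dump((s,im),open("w1.pkl","wb"))
E
```

```text
time_s: 2.32
tcp_pos: [0.6222, 0.003, 0.249]
ee_rot: [[-1.0, -0.01, 0.004], [-0.01, 1.0, -0.001], [-0.004, -0.001, -1.0]]
wrist_force: [0.3, -0.6, -0.1]
gripper_width: 0.006
```

View pics/w1.png

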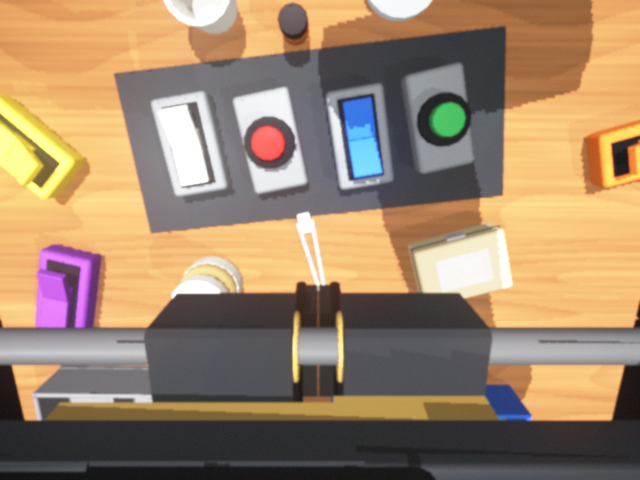

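Wrist view: white pod (190,143), red (269,141), blue (359,137), green (440,118); all four clear and aligned with slight yaws. Now fitting poses by projecting a pod model onto the network outlines.

```bash
cat > fit.py <<'E'
from h import *
from scipy.optimize import minimize
def rocker_pts(raised):   # raised -1 near, +1 far ; pod frame
    a=0.4; P=[]
    for y in (-.012,.012):
        P+= [[0,y,.036],[-raised*.032,y,.036],[raised*.032*np.cos(a),y,.036+.032*np.sin(a)]]
    return P
def model(kind):
    P=[[x,y,z] for x in(-.043,.043) for y in(-.025,.025) for z in(0,.026)]
    if kind in("white","blue"): P+=rocker_pts(-1 if kind=="white" else 1)
    else:
        t=np.linspace(0,2*np.pi,24,endpoint=False)
        P+=[[.022*np.cos(q),.022*np.sin(q),.038] for q in t]+[[.014*np.cos(q),.014*np.sin(q),.048] for q in t]
    return np.array(P)
def place(P,x,y,th):
    c,s=np.cos(th),np.sin(th); R=np.array([[c,-s,0],[s,c,0],[0,0,1]])
    return P@R.T+[x,y,.003]
def fit(cam,mask,kind,p0,s):
    P=model(kind); S=8
    def cost(p):
        q=proj(cam,place(P,p[0],p[1],p[2]),s)
        h=cv2.convexHull((q*256).astype(np.float32)).astype(np.int32)
        c=np.zeros(mask.shape,np.uint8); cv2.fillConvexPoly(c,h,255,cv2.LINE_AA,8)
        c=c/255.
        return 1-np.minimum(c,mask).sum()/np.maximum(c,mask).sum()
    best=None
    for th in (-.3,0,.3):
        o=minimize(cost,[p0[0],p0[1],th],method="Nelder-Mead",options=dict(initial_simplex=np.array([[p0[0],p0[1],th],[p0[0]+.01,p0[1],th],[p0[0],p0[1]+.01,th],[p0[0],p0[1],th+.2]])))
        if best is None or o.fun<best.fun: best=o
    return best
E
python3 - <<'E'
from fit import *
import pickle
r.capture("wrist"); s=r.sense()
C=dict(white=(.568,-.11),red=(.567,-.038),blue=(.563,.041),green=(.548,.11))
im=r.capture("wrist"); out={}
for k,c in C.items():
    for cam in ("wrist","scene","side"):
        if cam!="wrist": r.capture(cam)
        uv=proj(cam,[[c[0],c[1],.03]],s)[0]
        ds=r.outline_of(cam,k+"_pod")
        ds=[d for d in ds if d["pixels"][max(0,int(uv[1])-6):int(uv[1])+7,int(uv[0])-6:int(uv[0])+7].any()]
        if not ds: print(k,cam,"none"); continue
        m=ds[0]["pixels"]; o=fit(cam,m.astype(float),k,c,s)
        out[k,cam]=(o.x,m); print(k,cam,o.x[:2].round(4),np.degrees(o.x[2]).round(1),"1-IoU",round(o.fun,3),round(ds[0]["score"],2))
        if cam=="wrist":
            r.capture("wrist")
            q=proj(cam,place(model(k),*o.x),s)
            cv2.polylines(im,[cv2.convexHull(q.astype(np.float32)).astype(np.int32)],True,(0,0,255),1)
            ct,_=cv2.findContours(m.astype(np.uint8),0,1); cv2.drawContours(im,ct,-1,(255,255,0),1)
            for X in place(np.array([[0,0,.036]]),*o.x): 
                u=proj(cam,[X],s)[0]; cv2.circle(im,tuple(int(a) for a in u),2,(255,0,255),-1)
cv2.imwrite("pics/fit1.png",cv2.resize(im[40:220,110:520],None,fx=1.9,fy=1.9))
pickle.dump(out,open("fit.pkl","wb")); print(r.sense()["time_s"])
E
```

```text
white wrist [ 0.5659 -0.1108] 9.6 1-IoU 0.103 0.95
white scene [ 0.562 -0.111] 11.6 1-IoU 0.15 0.72
white side [ 0.5682 -0.1227] -27.2 1-IoU 0.295 0.92
red wrist [ 0.5626 -0.0386] 11.9 1-IoU 0.065 0.78
red scene [ 0.5584 -0.0392] 10.4 1-IoU 0.125 0.61
red side [ 0.563  -0.0402] -3.0 1-IoU 0.152 0.84
blue wrist [0.558  0.0388] 10.2 1-IoU 0.076 0.76
blue scene [0.5535 0.0396] 7.7 1-IoU 0.154 0.76
blue side [0.5598 0.0355] 18.0 1-IoU 0.288 0.76
green wrist [0.5418 0.107 ] 13.9 1-IoU 0.085 0.98
green scene [0.5389 0.109 ] 10.4 1-IoU 0.128 0.94
green side none
3.6667
```

View pics/fit1.png

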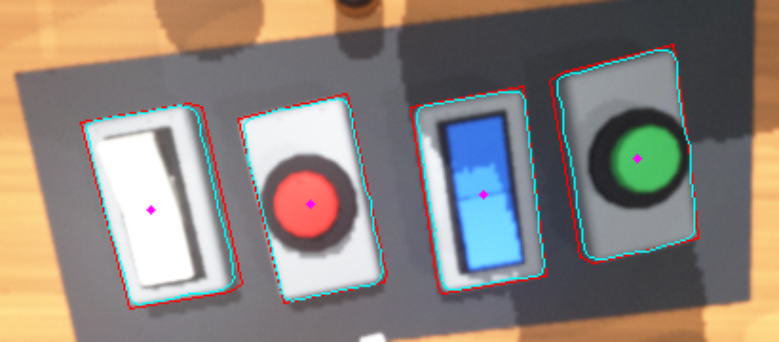

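Wrist and scene fits agree within 4 mm, and the wrist outlines overlay well (IoU about 0.92): yaw about 10–14°. Next I approach above the near half of the white rocker.

```bash
cat > goals.py <<'E'
from h import *
import pickle
F=pickle.load(open("fit.pkl","rb"))
def goal(k,dx,z):
    p=F[k,"wrist"][0].copy(); p[0]-=.001
    return np.array([p[0]+dx*np.cos(p[2]),p[1]+dx*np.sin(p[2]),z])
def show(g,yaw=190):
    s=r.sense(); R=s["ee_rot"]; a=np.degrees(np.arctan2(R[1,0],R[0,0]))%360
    print("goal",g.round(4),"err mm",((s["tcp_pos"]-g)*1e3).round(1),"units",(R.T@(g-s["tcp_pos"])/.3).round(4),"turnz",round(-(yaw-a)/180,4),"F",s["wrist_force"].round(1),"t",round(s["time_s"],2),"z",s["tcp_pos"][2].round(4))
E
python3 -c "
from goals import *
show(goal('white',-.022,.10))"
```

```text
goal [ 0.5432 -0.1145  0.1   ] err mm [ 76.  114.4 149.9] units [ 0.2572 -0.3794  0.4991] turnz -0.0535 F [ 0.7  0.9 -0.1] t 3.67 z 0.2499
```

```bash
python3 -m creep '[[0,0.26,-0.38,0.5,0,0,-0.053],[0,0.26,-0.38,0.5,0,0,-0.053],[0,0.26,-0.38,0.5,0,0,-0.053],[0,0.26,-0.38,0.5,0,0,-0.053],[0,0.26,-0.38,0.5,0,0,-0.053]]'; python3 -c "
from goals import *
show(goal('white',-.022,.075))"
```

```text
time_s: 4.08
tcp_pos: [0.5408, -0.1157, 0.0984]
ee_rot: [[-0.985, -0.172, 0.003], [-0.172, 0.985, -0.001], [-0.002, -0.001, -1.0]]
wrist_force: [0.7, 0.2, 0.4]
gripper_width: 0.004
goal [ 0.5432 -0.1145  0.075 ] err mm [-2.4 -1.2 23.4] units [-0.0083  0.0027  0.078 ] turnz -0.0005 F [0.7 0.2 0.4] t 4.08 z 0.0984
```

```bash
python3 -m creep '[[0,-0.008,0.003,0.078,0,0,0],[0,-0.008,0.003,0.078,0,0,0],[0,-0.008,0.003,0.078,0,0,0]]'; python3 - <<'E'
from goals import *
a=r.capture("side"); b=r.capture("scene")
im=np.hstack([cv2.resize(a[170:290,290:420],(400,369)),cv2.resize(b[180:300,170:300],(400,369))])
cv2.imwrite("pics/p1.png",im)
show(goal('white',-.022,.056))
E
```

```text
time_s: 4.33
tcp_pos: [0.543, -0.1147, 0.0745]
ee_rot: [[-0.985, -0.172, 0.001], [-0.172, 0.985, -0.001], [-0.0, -0.001, -1.0]]
wrist_force: [0.3, -0.4, 0.3]
gripper_width: 0.006
goal [ 0.5432 -0.1145  0.056 ] err mm [ 1.8  0.5 20.7] units [ 0.0067 -0.0003  0.069 ] turnz -0.0001 F [0.6 0.6 0.1] t 4.43 z 0.0767
```

View pics/p1.png

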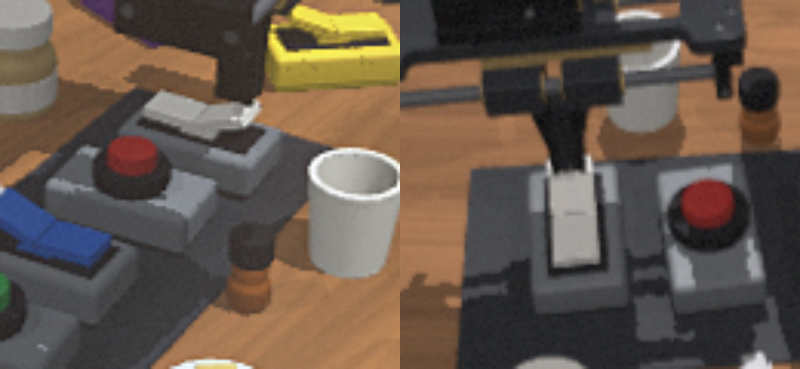

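Fingertips are centred over the raised near end of the white rocker (side crop 240,95; scene crop 570,155). Pressing down.

```bash
python3 -m creep '[[0,0.004,0,0.03,0,0,0],[0,0.004,0,0.045,0,0,0],[0,0.004,0,0.055,0,0,0],[0,0.004,0,0.062,0,0,0],[0,0.004,0,0.066,0,0,0]]'; python3 - <<'E'
from goals import *
show(goal('white',-.022,.056))
a=r.capture("side")
cv2.imwrite("pics/p2.png",cv2.resize(a[170:290,290:420],(640,590)))
show(goal('white',-.022,.056))
E
```

```text
time_s: 4.85
tcp_pos: [0.5444, -0.114, 0.0571]
ee_rot: [[-0.985, -0.174, 0.007], [-0.174, 0.985, -0.001], [-0.007, -0.002, -1.0]]
wrist_force: [-0.1, 1.7, 4.2]
gripper_width: 0.005
goal [ 0.5432 -0.1145  0.056 ] err mm [1.2 0.6 1.1] units [ 0.0043 -0.0011  0.0036] turnz 0.0001 F [-0.1  1.7  4.2] t 4.85 z 0.0571
goal [ 0.5432 -0.1145  0.056 ] err mm [1.2 0.5 0.9] units [ 0.0042 -0.001   0.003 ] turnz 0.0 F [-0.5  1.4  2.2] t 4.9 z 0.0569
```

View pics/p2.png

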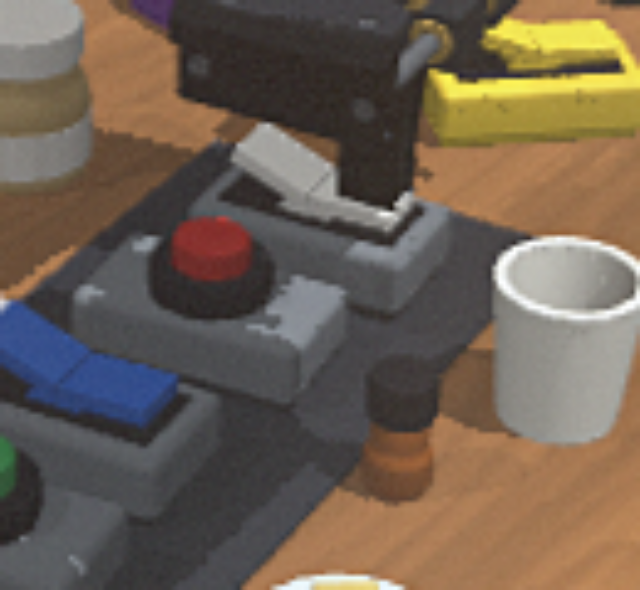

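The white rocker is almost level, and the far half is now raised. I'll press a little further until the force shows the stop.

```bash
python3 -m creep '[[0,0.004,0,0.005,0,0,0],[0,0.004,0,0.008,0,0,0],[0,0.004,0,0.010,0,0,0]]'; python3 -c "
from goals import *
show(goal('white',-.022,.056))"
```

```text
time_s: 5.15
tcp_pos: [0.5444, -0.114, 0.0561]
ee_rot: [[-0.985, -0.175, 0.01], [-0.175, 0.985, -0.001], [-0.009, -0.003, -1.0]]
wrist_force: [-4.1, 3.2, 17.0]
gripper_width: 0.006
goal [ 0.5432 -0.1145  0.056 ] err mm [1.2 0.5 0.1] units [ 0.0042 -0.0011  0.0005] turnz 0.0004 F [-4.1  3.2 17. ] t 5.15 z 0.0561
```

Firm stop: 17 N with the tip at 39.1 mm, which is exactly level. Lift.

```bash
python3 -m creep '[[0,0,0,-0.02,0,0,0],[0,0,0,-0.06,0,0,0],[0,0,0,-0.2,0,0,0],[0,0,0,-0.2,0,0,0],[0,0,0,-0.2,0,0,0]]'; python3 - <<'E'
from goals import *
a=r.capture("side"); b=r.capture("scene")
im=np.hstack([cv2.resize(a[170:290,290:420],(400,369)),cv2.resize(b[180:300,170:300],(400,369))])
cv2.imwrite("pics/p3.png",im)
show(goal('blue',.022,.115))
E
```

```text
time_s: 5.57
tcp_pos: [0.5452, -0.1139, 0.1183]
ee_rot: [[-0.984, -0.175, 0.015], [-0.175, 0.985, -0.001], [-0.014, -0.004, -1.0]]
wrist_force: [-0.2, -0.2, -0.7]
gripper_width: 0.005
goal [0.5787 0.0427 0.115 ] err mm [ -35.6 -156.6    0.6] units [-0.2079  0.4934  0.0025] turnz 0.0003 F [ 0.3  0.  -0.3] t 5.67 z 0.1156
```

View pics/p3.png

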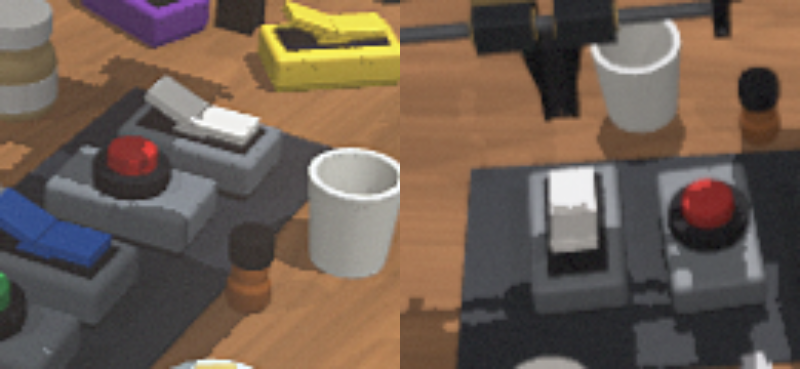

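White is now level on the near half and raised on the far half, and the pod is unmoved (side crop 205,125; scene crop 572,205). Now the far half of the blue rocker, also trimming out the 0.9° of tilt.

```bash
python3 -m creep '[[0,-0.21,0.495,0,0,0.005,0],[0,-0.21,0.495,0,0,0.005,0],[0,-0.21,0.495,0,0,0.005,0],[0,-0.21,0.495,0,0,0.005,0],[0,-0.21,0.495,0,0,0.005,0]]'; python3 -c "
from goals import *
show(goal('blue',.022,.075))"
```

```text
time_s: 6.08
tcp_pos: [0.5803, 0.0484, 0.1142]
ee_rot: [[-0.984, -0.18, -0.007], [-0.18, 0.984, -0.004], [0.008, -0.002, -1.0]]
wrist_force: [1.4, -0.5, 0.5]
gripper_width: 0.001
goal [0.5787 0.0427 0.075 ] err mm [ 1.6  5.6 39.2] units [ 0.0076 -0.0173  0.1306] turnz 0.0021 F [ 1.4 -0.5  0.5] t 6.08 z 0.1142
```

```bash
python3 -m creep '[[0,0.007,-0.017,0.04,0,-0.002,0],[0,0.007,-0.017,0.1,0,-0.002,0],[0,0.007,-0.017,0.13,0,-0.002,0],[0,0.007,-0.017,0.13,0,-0.002,0]]'; python3 - <<'E'
from goals import *
a=r.capture("side"); b=r.capture("scene")
im=np.hstack([cv2.resize(a[190:310,230:360],(400,369)),cv2.resize(b[180:300,260:390],(400,369))])
cv2.imwrite("pics/p4.png",im)
show(goal('blue',.022,.056))
print(r.sense()["ee_rot"][:,2])
E
```

```text
time_s: 6.42
tcp_pos: [0.5763, 0.042, 0.0717]
ee_rot: [[-0.984, -0.179, -0.009], [-0.179, 0.984, -0.005], [0.009, -0.003, -1.0]]
wrist_force: [-1.1, 0.1, 0.5]
gripper_width: 0.003
goal [0.5787 0.0427 0.056 ] err mm [-0.1 -0.4 18.5] units [-0.0009  0.0014  0.0616] turnz 0.002 F [ 0.6 -0.2  0.9] t 6.52 z 0.0745
[-0.00289869 -0.00341903 -0.99998995]
```

View pics/p4.png

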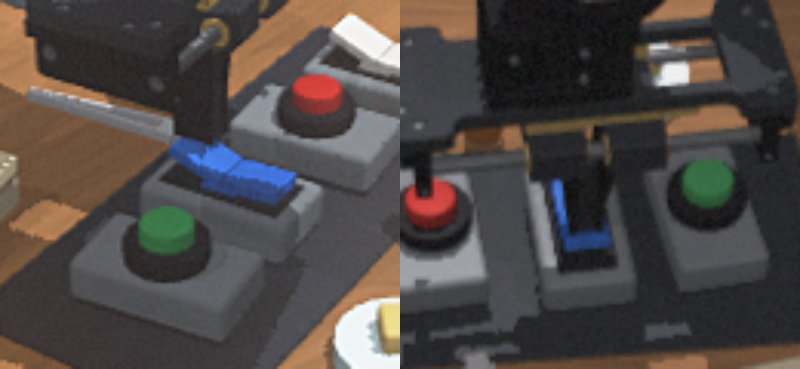

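Tip over the blue rocker's raised far end (side crop 195,140; scene crop 585,205), within about 2 mm laterally. Pressing.

```bash
python3 -m creep '[[0,0,-0.003,0.02,0,0,0],[0,0,-0.003,0.035,0,0,0],[0,0,-0.003,0.045,0,0,0],[0,0,-0.003,0.053,0,0,0],[0,0,-0.003,0.060,0,0,0]]'; python3 -c "
from goals import *
show(goal('blue',.022,.056))"
```

```text
time_s: 6.93
tcp_pos: [0.5799, 0.0417, 0.0572]
ee_rot: [[-0.984, -0.18, 0.0], [-0.18, 0.984, -0.003], [0.0, -0.003, -1.0]]
wrist_force: [2.4, 0.4, 3.4]
gripper_width: 0.005
goal [0.5787 0.0427 0.056 ] err mm [ 1.3 -1.   1.2] units [0.0035 0.0042 0.0041] turnz 0.0021 F [2.4 0.4 3.4] t 6.93 z 0.0572
```

```bash
python3 -m creep '[[0,0,0,0.006,0,0,0],[0,0,0,0.009,0,0,0],[0,0,0,0.011,0,0,0]]'; python3 -c "
from goals import *
show(goal('blue',.022,.056))"
```

```text
time_s: 7.18
tcp_pos: [0.58, 0.0417, 0.0561]
ee_rot: [[-0.983, -0.181, 0.0], [-0.181, 0.983, -0.003], [0.0, -0.003, -1.0]]
wrist_force: [-4.2, 0.6, 18.3]
gripper_width: 0.006
goal [0.5787 0.0427 0.056 ] err mm [ 1.3 -1.   0.1] units [0.0036 0.0042 0.0004] turnz 0.0024 F [-4.2  0.6 18.3] t 7.18 z 0.0561
```

Stop reached (18 N, tip at 39.1 mm). Lift and check.

```bash
python3 -m creep '[[0,0,0,-0.02,0,0,0],[0,0,0,-0.06,0,0,0],[0,0,0,-0.2,0,0,0],[0,0,0,-0.2,0,0,0],[0,0,0,-0.2,0,0,0]]'; python3 - <<'E'
from goals import *
a=r.capture("side"); b=r.capture("scene")
im=np.hstack([cv2.resize(a[180:300,230:390],(450,338)),cv2.resize(b[200:300,190:390],(350,175)).copy() if 0 else cv2.resize(b[180:300,260:390],(350,338))])
cv2.imwrite("pics/p5.png",im)
show(goal('green',0,.115))
# refined green key centre from pictures
for cam in ("side","scene"):
    for d in r.outline_of(cam,"green_key_top")[:2]:
        v,u=np.nonzero(d["pixels"]); print(cam,round(d["score"],2),u.mean().round(),v.mean().round(),len(u),onz(cam,u.mean(),v.mean(),.048).round(4))
E
```

```text
time_s: 7.6
tcp_pos: [0.5801, 0.0422, 0.1179]
ee_rot: [[-0.984, -0.181, 0.003], [-0.181, 0.984, -0.002], [-0.002, -0.002, -1.0]]
wrist_force: [-0.0, 0.2, -0.5]
gripper_width: 0.007
goal [0.5408 0.107  0.115 ] err mm [ 37.7 -65.3   0.3] units [0.0843 0.2369 0.0005] turnz 0.0022 F [0.1 0.2 0.7] t 7.7 z 0.1153
side 0.6 284.0 264.0 244 [0.5387 0.1103 0.048 ]
```

View pics/p5.png

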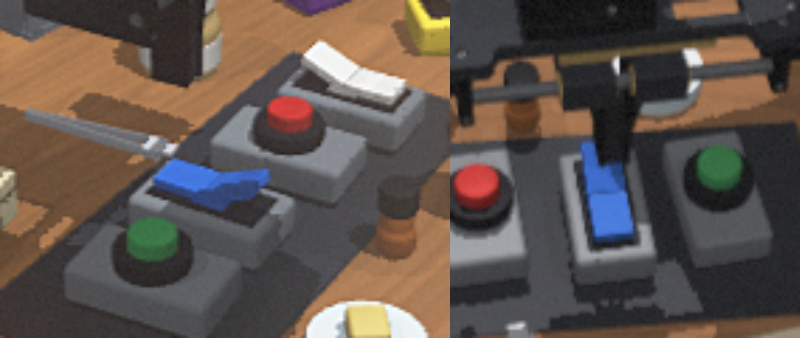

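Blue: far half now level, near half raised (side crop 210,185). White is unchanged and the pods have not shifted. Green key estimates agree (wrist 0.541,0.107; side 0.539,0.110). Moving over it.

```bash
python3 -m creep '[[0,0.085,0.237,0,0,0,0],[0,0.085,0.237,0,0,0,0],[0,0.085,0.237,0,0,0,0],[0,0.085,0.237,0.08,0,0,0],[0,0.085,0.237,0.1,0,0,0]]'; python3 - <<'E'
from goals import *
a=r.capture("side"); b=r.capture("scene")
im=np.hstack([cv2.resize(a[200:320,230:360],(400,369)),cv2.resize(b[180:300,290:420],(400,369))])
cv2.imwrite("pics/p6.png",im)
show(goal('green',0,.062))
E
```

```text
time_s: 8.22
tcp_pos: [0.5381, 0.1065, 0.0814]
ee_rot: [[-0.983, -0.181, -0.009], [-0.181, 0.983, -0.006], [0.01, -0.004, -1.0]]
wrist_force: [-0.6, -0.5, -1.1]
gripper_width: 0.003
goal [0.5408 0.107  0.062 ] err mm [-2.  -1.1 20.2] units [-0.0079  0.0028  0.0672] turnz 0.0021 F [-1.1  0.3 -0.2] t 8.32 z 0.0822
```

View pics/p6.png

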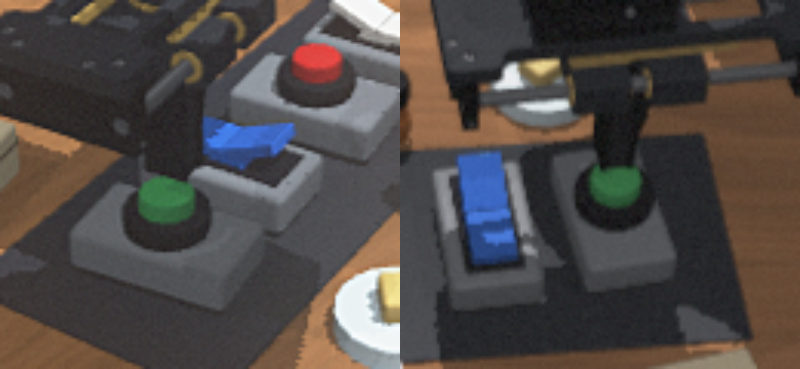

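The tip is above the green key (side crop 167,190; scene crop 615,175) and centred. Pressing.

```bash
python3 -m creep '[[0,-0.006,0.003,0.02,0,0,0],[0,-0.006,0.003,0.037,0,0,0],[0,-0.006,0.003,0.05,0,0,0],[0,-0.006,0.003,0.06,0,0,0],[0,-0.006,0.003,0.066,0,0,0]]'; python3 -c "
from goals import *
show(goal('green',0,.062))"
```

```text
time_s: 8.73
tcp_pos: [0.5405, 0.1067, 0.0627]
ee_rot: [[-0.984, -0.18, -0.009], [-0.18, 0.984, -0.007], [0.01, -0.005, -1.0]]
wrist_force: [-1.9, -0.7, 5.1]
gripper_width: 0.007
goal [0.5408 0.107  0.062 ] err mm [-0.3 -0.3  0.7] units [-0.001   0.0008  0.0022] turnz 0.0021 F [-1.9 -0.7  5.1] t 8.73 z 0.0627
```

```bash
python3 -m creep '[[0,0,0,0.006,0,0,0],[0,0,0,0.009,0,0,0],[0,0,0,0.011,0,0,0]]'; python3 -c "
from goals import *
show(goal('green',0,.062))"
```

```text
time_s: 8.98
tcp_pos: [0.5407, 0.1067, 0.0621]
ee_rot: [[-0.983, -0.181, -0.008], [-0.181, 0.983, -0.007], [0.009, -0.006, -1.0]]
wrist_force: [-7.4, 1.1, 20.3]
gripper_width: 0.007
goal [0.5408 0.107  0.062 ] err mm [-0.1 -0.3  0.1] units [-0.0005  0.0008  0.0005] turnz 0.0025 F [-7.4  1.1 20.3] t 8.98 z 0.0621
```

Bottomed out: tip at 45.1 mm, 20 N. Release, rise and check everything.

```bash
python3 -m creep '[[0,0,0,-0.02,0,0,0],[0,0,0,-0.06,0,0,0],[0,0,0,-0.2,0,0,0],[0,0,0,-0.4,0,0,0],[0,0,0,-0.6,0,0,0]]';  python3 -m creep '[[0,-0.2,-0.3,-0.3,0,0,0],[0,-0.2,-0.3,-0.3,0,0,0],[0,-0.2,-0.3,-0.3,0,0,0],[0,-0.2,-0.3,-0.3,0,0,0],[0,-0.2,-0.3,-0.3,0,0,0]]'; python3 - <<'E'
from fit import *
import time,pickle
s=r.sense(); w=r.capture("wrist"); a=r.capture("side"); b=r.capture("scene")
cv2.imwrite("pics/p7w.png",w)
im=np.hstack([cv2.resize(a[180:310,230:410],(400,289)),cv2.resize(b[190:320,190:400],(400,248)).copy() if 0 else cv2.resize(b[190:320,190:400],(400,289))])
cv2.imwrite("pics/p7.png",im)
F=pickle.load(open("fit.pkl","rb"))
r.capture("wrist"); s=r.sense(); r.capture("wrist")
for k in("white","red","blue","green"):
    c=F[k,"wrist"][0]
    uv=proj("wrist",[[c[0],c[1],.03]],s)[0]
    ds=[d for d in r.outline_of("wrist",k+"_pod") if d["pixels"][int(uv[1])-5:int(uv[1])+6,int(uv[0])-5:int(uv[0])+6].any()]
    if ds:
        o=fit("wrist",ds[0]["pixels"].astype(float),k,c,s)
        print(k,o.x[:2].round(4),np.degrees(o.x[2]).round(1),"d mm",((o.x[:2]-c[:2])*1e3).round(1),round(o.fun,3))
    else: print(k,"none",uv)
print(r.sense()["wrist_force"],r.sense()["time_s"])
E
```

```text
time_s: 9.4
tcp_pos: [0.5412, 0.1075, 0.2065]
ee_rot: [[-0.983, -0.181, -0.009], [-0.181, 0.983, -0.008], [0.01, -0.006, -1.0]]
wrist_force: [0.8, 0.1, -0.3]
gripper_width: 0.007
time_s: 9.82
tcp_pos: [0.6201, 0.0286, 0.2995]
ee_rot: [[-0.984, -0.178, -0.002], [-0.178, 0.984, -0.007], [0.003, -0.006, -1.0]]
wrist_force: [0.5, 0.0, -0.3]
gripper_width: 0.011
white [ 0.5658 -0.111 ] 9.1 d mm [-0.1 -0.1] 0.102
red [ 0.562 -0.04 ] 11.8 d mm [-0.6 -1.5] 0.07
blue [0.5585 0.0388] 10.2 d mm [ 0.5 -0.1] 0.079
green [0.5421 0.1065] 14.5 d mm [ 0.4 -0.5] 0.097
[-1.31096738  0.77448946  0.21605694] 10.2667
```

View pics/p7.png

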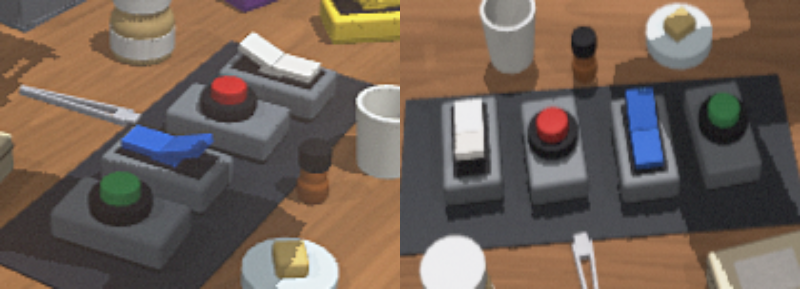

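View pics/p7w.png

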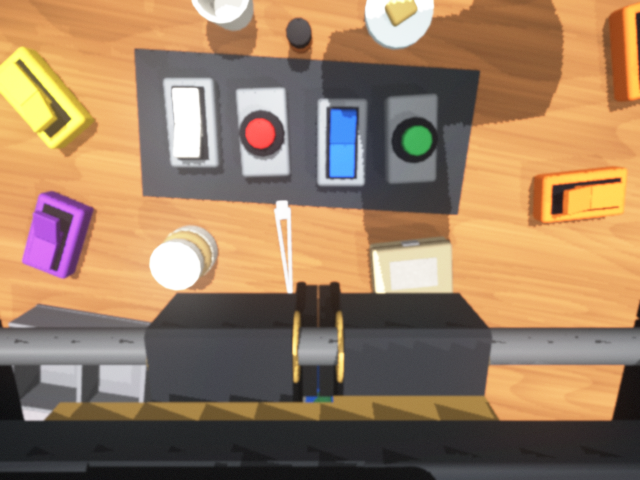

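White and blue are both switched over, the green key is up again, and the red key is untouched. The pods are where they were (all shifts ≤1.6 mm, within measurement noise), and the arm is clear and holding still. Handing in.

```bash
python3 -c "
from station import r
print(r.finish_job())"
```

```text
the job is handed in; nothing more can be done
None
```

I switched the microscope from top light to base light and stored the setting, then handed the job in at about 10.3 s. I pressed with closed fingertips, in the order asked:

| Step | Pressed | Fingertip height at the stop | Upward force |
|---|---|---|---|
| 1 | White rocker, near half | 39.1 mm (level is 39 mm) | 17 N |
| 2 | Blue rocker, far half | 39.1 mm (level is 39 mm) | 18 N |
| 3 | Green key, then released | 45.1 mm (fully down is 45 mm) | 20 N |

**Final pictures:** The white rocker's far half and the blue rocker's near half are now raised, and the green key is back up. The red key was never touched, and the vial, dish, beaker, jar, tweezers and slide box look undisturbed. The gripper is well clear of everything.

**Pod positions:** The wrist-camera fits after the job differ from those before by at most 0.7 mm for white, blue and green. Red differs by about 1.6 mm, which I take as measurement noise because the gripper never came into contact with it.

**Checks that disagreed:**
- The side-camera pod fits were poor, with yaw off by tens of degrees for white, and no detection of the green pod. I used the wrist fits instead, which agreed with the scene camera within 5 mm.
- The scene camera did not detect the green key on the last look before that press. The side camera agreed with the wrist fit within 4 mm.

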